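# Set the long board holder to its wide setting

### The job

A larger circuit board is next, so open the longer of the two board holders to its wide setting: press its spring button down, slide the button and jaw along the tube, and let the button pop up fully in the other hole. Leave the shorter holder as it is.

Things in the scene. Friction and masses are not known exactly. Their poses are not given: they have to be found in the camera images.
- long: The LONGER board holder: a fixed square aluminium tube, 36 mm wide, 230 mm long, lying on the black mat, its top face 44 mm above this origin. A black jaw is fixed at its -x end, another slides at its +x end on a steel inner tube; jaw tops 32 mm above the tube's top. x points along the tube, the way the slide opens; z up. First hole at x = -30 mm, second at +30 mm; fixed jaw at x = -136 mm.
- long_cap (a point): Centre of the flat top of the longer holder's spring button, a plain upright steel cylinder, 14 mm in diameter, standing 28 mm above the tube's top face when up (so the top face is 28 mm below this point). Axes as the holder's. Button, inner tube and sliding jaw move as one along x, the button through a slot that joins the two holes; the sliding jaw is 150 mm ahead of the button.
- long_slide (a joint): Slide of the longer holder, m: 0 with the button mid first hole (narrow), 0.060 mid second hole (wide). It stops at -0.006 and 0.066; the button has 6 mm of play either way in a hole. Locked while the button is up; with it held down, friction is about 1 to 2 N.
- long_button (a joint): How far the longer holder's button is pressed, m: 0 fully up, 0.012 right down. At least 5 mm lets it pass under the wall between the holes; 7 to 10 mm is a good depth. The spring takes 2.7 N to start, 5 N at 5 mm, 8 N right down. Let go between the holes, it stays about 4 mm down and pops up on reaching a hole.
- short_slide (a joint): Slide of the SHORTER holder (same look and button, tube 130 mm long, lying about 0.2 m away), m: 0 with its button mid first hole. It is to stay in that hole.

How it is judged:
By the outcome, as a careful person would: the job done as asked, in the order asked, and still so for the second after the job is handed in, with the robot touching nothing.
It also fails if it takes over 32 s, if anything falls off the work surface, if the arm or the gripper's body presses on something with over 40 N, if the wrist force passes 120 N, or if a joint passes its speed limit or range.

### The arm

A 6-joint arm with a two-finger parallel gripper is mounted at the origin on the work surface. World frame = base frame: x ahead of the robot, y to its left, z up, the work surface at z = 0. Lengths are in mm, angles in rad, forces in N, time in s.
With the tool pointing down it reaches from about 325 to 925 mm from the base axis. Payload 3.1 kg.
Tool frame: the origin (TCP) lies at the very end of the fingers, on their centre line; the grasp point (between the pads) lies r.tcp_to_grasp behind it (r.tcp_to_grasp is the distance from the TCP to the grasp point, in mm); z points along the fingers, y is the line along which they close (so a half turn about z gives the same grasp; the last joint's range is limited). The gripper opens to 85 mm and grips with 20 to 120 N. Pads are 22 mm wide; open, the fingers measure 114 mm over their backs; the gripper's body (76 mm by 85 mm) begins 54 mm behind the grasp point. The pads swing forward as they close: fully open they stand 13 mm farther back than shut.
Start: joints at [-1.402, 0.217, 1.613, -0, 1.311, -0.112], TCP at [173.224, -600.527, 200.4] pointing down, gripper open.
Joint ranges: [-2.75, 2.75], [-0.78, 2.1], [0.31, 2.55], [-1.13, 4.27], [0.13, 2.63], [-2.58, 2.58]. Speed limits (rad/s): [2.79, 2.79, 3.14, 3.14, 3.14, 3.14].

### API

Orientations are given as [roll, pitch, yaw] about the fixed x, y, z axes, in that order (R = Rz(yaw) Ry(pitch) Rx(roll)).
In Python, from station import r gives the robot as it stands.
- The arm moves only by the tool apply_moves, never from a script. Its arguments are lists of equal length, an entry for each row: "grip": the finger opening in cm, from 0 to 8.54; "dp": the shift along the tool's x, y, z in cm, a list of three; "delta_rot": the turn, a rotation vector about the tool's x, y, z in rad, a list of three. A call has 1 to 20 rows; each row shifts and turns the commanded pose from where the row before left it, along the tool's axes as they then stand; what a row does not reach is not made up. A row lasts 1/8 s, in which the tool goes at most 62.5 mm and 10.7 degrees, less where a joint would pass 70% of its speed; a pose out of reach is approached as far as the arm can. A call with a gripper value outside its range is refused whole. The fingers move at their own pace and stop on an object; the grip force is fixed at half the most. Time passes only in rows, so rows that do not move let the fingers close. It gives the time, the measured TCP pose, the force, the opening and the grip force at its end, in the units of the state.
- r.state(): the state, without advancing time (a new reading comes with each control period).
- r.snapshot(name): name is "scene" or "top" or "wrist"; returns a dict with "pixels" (400x640x3 uint8, red, green, blue), "mtx" (3x3 intrinsics, pixels), "dist_coeffs" ([k1, k2, p1, p2, k3] as OpenCV has them; the pictures are not rectified), "rvec" (rotation vector, rad) and "tvec" (3), from world to camera coordinates, as OpenCV has them; the wrist camera has in their place "mount" (4x4, takes a point from camera to tool coordinates, whose origin is the TCP and whose axes are the flange's). Camera axes: x right, y down, z forward; pixel columns grow to the right and rows downward; lengths in mm; the calibration is good to about 2 mm. A picture is of the moment at which its call begins: read the wrist's pose just before it. There is no depth.
- r.finish_job(): hands the job in; it is judged then, once.
Trained networks look in a picture, given as the dict that the camera call returned (one of the last four; its "shot" number tells which), for a name from the list of things; names that differ only in an ending like _2 or _b are one class to them, and where a whole thing is asked for, a point or a joint stands for the part that bears it (a point fixed in the world has none). Each returns a list of dicts, best first, with "p" (0 to 1); they miss things now and then, are a little off and sometimes report something else, mostly with a low value. They report only what shows in the picture. A call takes as long as a camera call.
- r.find_in(name, picture): "bbox" ([left, top, width, height] in pixels, round what is visible of it).
The state is a dict: "time": time; "joint_positions": joint angles; "joint_velocities": joint speeds; "effort": joint torques, N m; "tcp_pos": TCP position; "tool_rot": TCP orientation; "contact_force": force on the tool from outside, world axes, zero at the start; "torque": the same for the moment, N m; "finger_gap": finger opening in mm; "finger_force": force on a finger pad.
Only numpy, scipy, OpenCV 4.12 (cv2) and the standard library are available. Lean on these libraries where they do the work, as an engineer would, in place of code of your own. Each camera call takes 0.05 s, during which the arm holds its last target. There are 200 camera calls.

## Working session

There is one attempt and no reset: what is moved stays moved. The work goes in short steps, Python scripts to look and compute and a tool call to move; the robot and the scene stay as the last step left them, time stands still between calls to the robot, and variables do not carry over. Pictures are saved under pics/ and viewed, at most 10 in all, crops included, and the job is handed in when it is done.

Besides the shell and the picture viewer there is one more tool, called after "Request:" as name(argument=value, ...) on one line, values as JSON. apply_moves: Moves the arm, as the interface text tells. Its arguments: {"type":"object","properties":{"grip":{"type":"array"},"dp":{"type":"array"},"delta_rot":{"type":"array"}},"required":["grip","dp","delta_rot"]}

```bash
mkdir -p pics; cat > h.py <<'E'
from station import r
import numpy as np, cv2
def cam(p):
    if 'rvec' in p:
        R=cv2.Rodrigues(np.array(p['rvec'],float))[0]; t=np.array(p['tvec'],float).ravel()
    else:
        s=p['st']; a=s['tool_rot']
        from scipy.spatial.transform import Rotation as Ro
        T=np.eye(4);T[:3,:3]=Ro.from_euler('xyz',a).as_matrix();T[:3,3]=s['tcp_pos']
        M=np.linalg.inv(T@np.array(p['mount'])); R,t=M[:3,:3],M[:3,3]
    return R,t
def snap(n):
    s=r.state(); p=r.snapshot(n); p['st']=s; return p
def save(p,f): cv2.imwrite('pics/'+f,cv2.cvtColor(np.asarray(p['pixels']),cv2.COLOR_RGB2BGR))
def ray(p,uv):
    R,t=cam(p); q=cv2.undistortPoints(np.array([[uv]],float),np.array(p['mtx'],float),np.array(p['dist_coeffs'],float)).ravel()
    return -R.T@t, R.T@np.array([q[0],q[1],1])
def atz(p,uv,z):
    c,d=ray(p,uv); return c+d*(z-c[2])/d[2]
def tri(l):
    A=0;b=0
    for p,uv in l:
        c,d=ray(p,uv); d=d/np.linalg.norm(d); P=np.eye(3)-np.outer(d,d); A=A+P; b=b+P@c
    return np.linalg.solve(A,b)
def proj(p,X):
    R,t=cam(p); return cv2.projectPoints(np.array([X],float),cv2.Rodrigues(R)[0],t,np.array(p['mtx'],float),np.array(p['dist_coeffs'],float))[0].ravel()
E
python3 - <<'E'
from h import *
print(r.state())
for n in ("top","scene"):
    p=snap(n); save(p,n+'1.png')
    for k in ("long","long_cap","long_slide","short_slide"): print(n,k,[(d['bbox'],round(d['p'],2)) for d in r.find_in(k,p)[:3]])
E
```

```text
{'time': 0.0, 'joint_positions': array([-1.40224489e+00,  2.17791154e-01,  1.61494271e+00,  2.00047988e-07,
        1.31128827e+00, -1.12154980e-01]), 'joint_velocities': array([ 0.00065253, -0.00070407, -0.00028709,  0.00097824, -0.00090587,
       -0.00038662]), 'effort': array([ 5.70272114e-04, -3.96841085e+01, -3.03856051e+01, -1.20191007e-04,
        9.45313048e-03, -1.30440117e-06]), 'tcp_pos': array([ 173.04400786, -599.63641163,  199.04093382]), 'tool_rot': array([-3.13917846e+00, -2.72099455e-04,  2.80706040e-01]), 'contact_force': array([ 0.01436073, -0.55517584, -0.27577745]), 'torque': array([ 0.01449085,  0.00684803, -0.01084584]), 'finger_force': 0.0, 'finger_gap': 85.32344368994683}
top long [([277.0, 250.8, 174.6, 60.6], 0.85)]
top long_cap [([369.2, 273.2, 15.0, 18.1], 0.55)]
top long_slide [([277.1, 252.0, 110.7, 36.7], 0.81), ([369.4, 269.6, 14.5, 21.6], 0.31)]
top short_slide [([219.4, 134.7, 81.7, 35.0], 0.67)]
scene long [([272.9, 63.7, 125.3, 134.0], 0.92)]
scene long_cap [([315.0, 111.5, 83.0, 84.8], 0.62), ([313.9, 105.8, 18.4, 24.3], 0.53)]
scene long_slide [([312.4, 108.8, 86.3, 87.0], 0.63)]
scene short_slide [([280.5, 243.8, 86.1, 81.5], 0.93)]
```

View pics/top1.png

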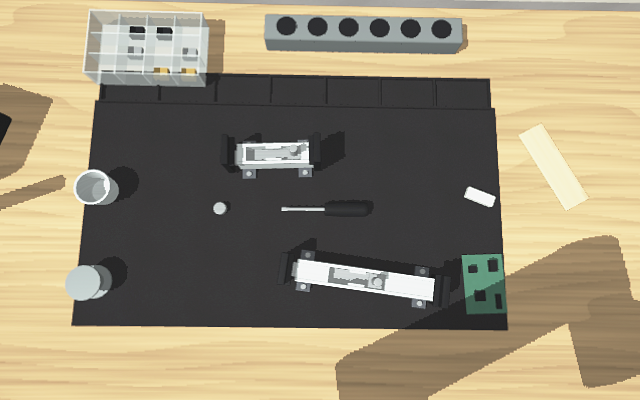

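View pics/scene1.png

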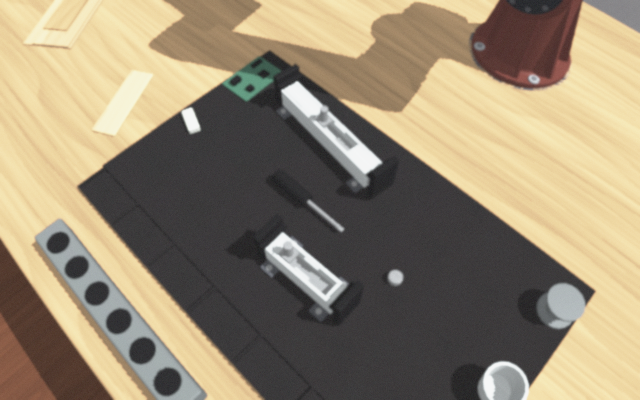

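Top view: the long holder spans about (280–450, 250–310). Its button is near (377,282), and it opens to the left, where the sliding jaw is near (285,268). Scene view: the button is near (323,114) and the sliding jaw near (380,175).

```bash
python3 - <<'E'
from h import *
a=snap("top"); b=snap("scene")
print(r.tcp_to_grasp, "cams",ray(a,(320,200)),ray(b,(320,200)))
X=tri([(a,(376.7,281)),(b,(322,111))]); print("cap",X,proj(a,X),proj(b,X))
for z in (44,54,72,80): print(z,atz(a,(376.7,281),z),atz(b,(322,110),z))
for uv in ((294,268),(435,289)): print(uv,atz(a,uv,50))
for n,s in (("top",4),("scene",4)):
    p=(a if n=="top" else b); im=np.asarray(p['pixels'])
    c=im[240:320,265:465] if n=="top" else im[55:205,265:405]
    cv2.imwrite(f'pics/{n}c.png',cv2.cvtColor(cv2.resize(c,None,fx=s,fy=s,interpolation=cv2.INTER_CUBIC),cv2.COLOR_RGB2BGR))
E
python3 -c "
import cv2,numpy as np
a=cv2.imread('pics/topc.png');b=cv2.imread('pics/scenec.png')
b=cv2.resize(b,(261,280));o=np.zeros((600,800,3),np.uint8);o[:320]=a;o[320:,:261]=b;cv2.imwrite('pics/c.png',o)"
```

```text
18.700000000000003 cams (array([483.26742431, -29.78281665, 710.59609728]), array([ 0.14757486, -0.02307886, -0.98884805])) (array([835.23518148, 231.02634603, 683.58792779]), array([-0.35856625, -0.35278543, -0.86435684]))
cap [ 452.70611821 -137.55244757   66.91984878] [377.71440378 280.23725436] [323.17993889 111.19076711]
44 [ 450.37315157 -139.71528375   44.        ] [ 437.98469849 -154.61390365   44.        ]
54 [ 450.8666179  -138.06612217   54.        ] [ 444.19573635 -148.58439257   54.        ]
72 [ 451.75485729 -135.09763133   72.        ] [ 455.37560448 -137.73127262   72.        ]
80 [ 452.14963035 -133.77830207   80.        ] [ 460.34443476 -132.90766376   80.        ]
(294, 268) [469.55014448  -4.35842791  50.        ]
(435, 289) [ 439.34934906 -233.0332437    50.        ]
```

View pics/c.png

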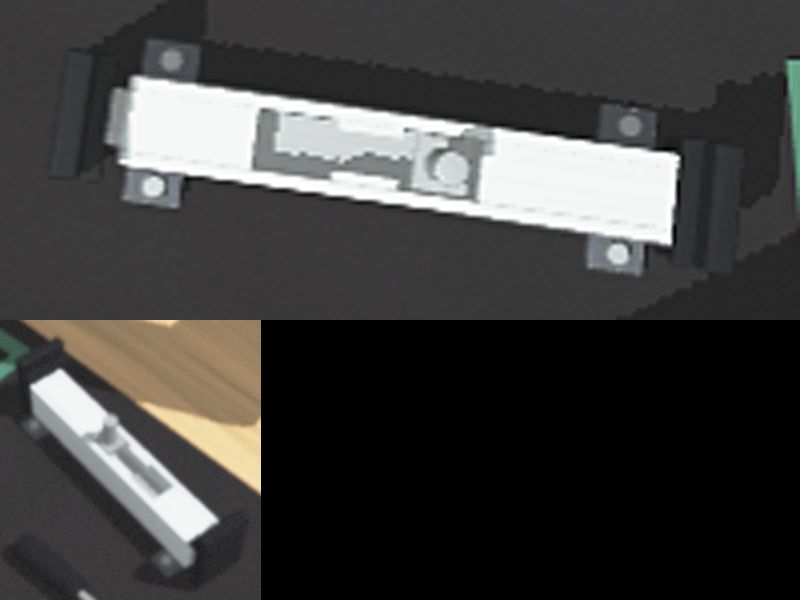

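The crop shows the cap top near (378,281.5) in the top view and (324,108) in the scene view. The tube runs from mid-end (434,290) to (296,270). So the axis is about 82.5° in world coordinates, the tube is about 230 mm long as expected, and the cap is near (453,-137,~72). I'll go above it and close the fingers along the tube (yaw about -0.13).

Request:
apply_moves(grip=[8.5,8.5,8.5,8.5,8.5,8.5,8.5,8.5,8.5,8.5,8.5,8.5,8.5,8.5,8.5,8.5], dp=[[3.3,-3.05,0],[3.3,-3.05,0],[3.3,-3.05,0],[3.3,-3.05,0],[3.3,-3.05,0],[3.3,-3.05,0],[3.3,-3.05,0],[3.3,-3.05,0],[3.3,-3.05,0],[3.3,-3.05,0],[3.3,-3.05,0],[3.3,-3.05,0],[0,0,0],[0,0,0],[0,0,0],[0,0,0]], delta_rot=[[0,0,0],[0,0,0],[0,0,0],[0,0,0],[0,0,0],[0,0,0],[0,0,0],[0,0,0],[0,0,0],[0,0,0],[0,0,0],[0,0,0],[0,0,0.137],[0,0,0.137],[0,0,0.137],[0,0,0]])

```text
time: 2.6
tcp_pos: [452.4, -139.1, 200.6]
tool_rot: [3.142, -0.0, -0.128]
contact_force: [-0.3, -1.1, -0.3]
finger_gap: 84.9
finger_force: 0.0
```

```bash
python3 - <<'E'
from h import *
print(r.state()['joint_positions'])
p=snap("wrist"); save(p,'w1.png'); print(cam(p)[0].round(2), ray(p,(320,200))[0])
for k in ("long","long_cap"): print(k,[(d['bbox'],round(d['p'],2)) for d in r.find_in(k,p)[:3]])
a=snap("top"); b=snap("scene")
print(tri([(a,(378,281.5)),(b,(324,108))]), [proj(p,(453,-137,z)) for z in (44,72,78)])
import pickle; pickle.dump({k:p[k] for k in ('mtx','dist_coeffs','mount','st')},open('w1.pkl','wb'))
E
```

```text
[-4.46704361e-01 -1.15499009e-01  1.96009596e+00  2.04657105e-05
  1.29669108e+00  1.25253074e+00]
[[-0.13 -0.99  0.  ]
 [-0.94  0.12  0.32]
 [-0.32  0.04 -0.95]] [ 536.09756676 -148.1353098   374.35104786]
long [([173.0, 139.2, 253.7, 65.6], 0.92), ([175.8, 149.8, 157.7, 54.1], 0.28)]
long_cap [([313.2, 166.0, 17.7, 17.8], 0.55)]
[ 451.23441542 -136.88972962   74.26825087] [array([322.01945108, 174.25660238]), array([321.98931859, 180.54597696]), array([321.98218763, 182.03484558])]
```

View pics/w1.png

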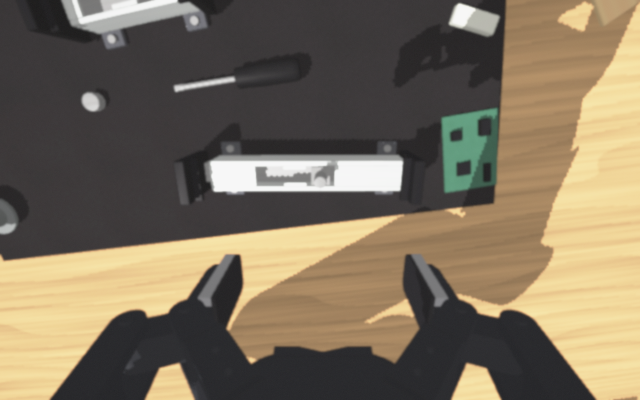

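The wrist view shows the tube lying level in the image, so the closing axis is aligned. The cap is near (321,181), where (453,-137,74) projects. Next I descend with the fingers open.

Request:
apply_moves(grip=[8.5,8.5,8.5,8.5,8.5,8.5], dp=[[0,-0.2,3],[0,0,3],[0,0,3],[0,0,2],[0,0,1],[0,0,0]], delta_rot=[[0,0,0],[0,0,0],[0,0,0],[0,0,0],[0,0,0],[0,0,0]])

```text
time: 3.6
tcp_pos: [452.2, -137.0, 80.0]
tool_rot: [-3.141, 0.001, -0.13]
contact_force: [-1.2, -0.1, 0.6]
finger_gap: 85.3
finger_force: 0.0
```

```bash
python3 - <<'E'
from h import *
import pickle
p=snap("wrist"); save(p,'w2.png'); print(r.state()['tcp_pos'])
w=pickle.load(open('w1.pkl','rb'))
d=r.find_in("long_cap",p); print(d[:2]); print([proj(p,(452,-137,z)) for z in (48,76)])
if d:
    x,y,ww,h=d[0]['bbox']; u=(x+ww/2,y+ww/2)
    print(atz(p,u,74),atz(p,u,78),tri([(p,u),(w,(321.5,181))]))
E
```

```text
[ 452.89229284 -137.31612311   80.780383  ]
[{'bbox': [307.8, 199.4, 27.8, 36.6], 'p': 0.8}]
[array([324.60265607, 214.35039808]), array([324.88449705, 229.90563937])]
[ 463.6556271  -136.32070771   74.        ] [ 465.26934522 -136.54336691   78.        ] [ 430.72307582 -132.5549591    -7.38201321]
```

View pics/w2.png

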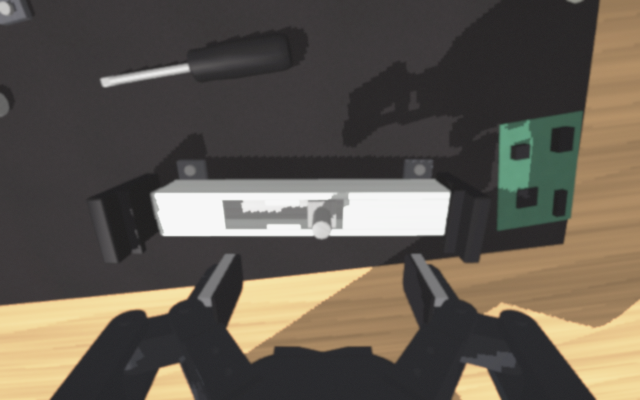

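In the close view the cap top is at (321,230), against a predicted (325,230) for z=76. The tube's top edges at v=193 and 235 are centred on 214, as predicted for z=48. So the heights are confirmed and the cap is about 2 mm toward +y.

Request:
apply_moves(grip=[8.5,8.5,8.5,1.0,1.0,1.0,1.0,1.0,1.0,1.0,1.0], dp=[[0,-0.2,1.0],[0,0,0.95],[0,0,0],[0,0,0],[0,0,0],[0,0,0],[0,0,0],[0,0,0],[0,0,0],[0,0,0],[0,0,0]], delta_rot=[[0,0,0],[0,0,0],[0,0,0],[0,0,0],[0,0,0],[0,0,0],[0,0,0],[0,0,0],[0,0,0],[0,0,0],[0,0,0]])

```text
time: 5.08
tcp_pos: [452.8, -135.1, 60.9]
tool_rot: [-3.142, 0.0, -0.13]
contact_force: [-0.4, 0.2, -0.6]
finger_gap: 9.9
finger_force: 0.0
```

The gap is 9.9 mm with no force, so the fingers aren't on the 14 mm button. I'll look again.

```bash
python3 - <<'E'
from h import *
p=snap("wrist"); a=snap("top"); b=snap("scene")
o=np.zeros((600,640,3),np.uint8)
o[:300]=np.asarray(p['pixels'])[100:400]
o[300:,:320]=cv2.resize(np.asarray(b['pixels'])[40:190,250:410],(320,300))
o[300:,320:]=cv2.resize(np.asarray(a['pixels'])[200:350,300:460],(320,300))
cv2.imwrite('pics/m1.png',o[:,:,::-1])
t=r.state()['tcp_pos']; print(t,[proj(q,t) for q in (p,a,b)])
E
```

```text
[ 452.8383704  -135.16220905   60.919871  ] [array([324.93297925, 232.18554425]), array([375.58555357, 279.93983134]), array([324.12316104, 114.33607628])]
```

View pics/m1.png

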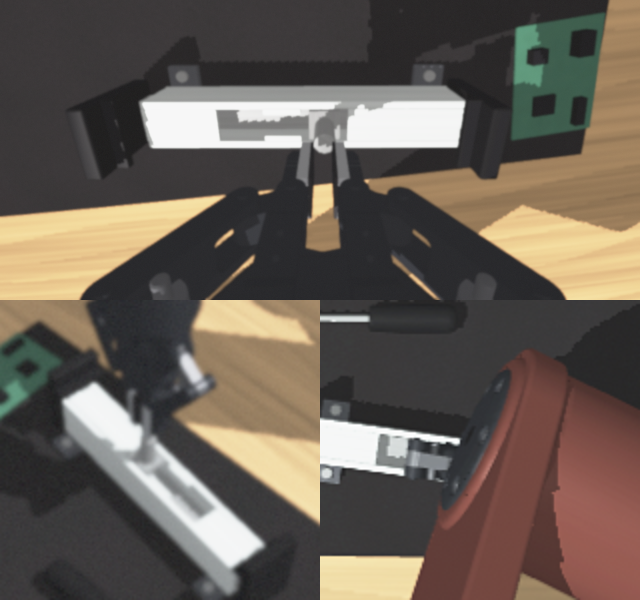

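The cap (about (322,245) in full-frame wrist pixels) sits between the pads, and the pads seem not quite touching it. I'll keep closing and read the grip force.

Request:
apply_moves(grip=[0.6,0.3,0.0,0.0], dp=[[0,0,0],[0,0,0],[0,0,0],[0,0,0]], delta_rot=[[0,0,0],[0,0,0],[0,0,0],[0,0,0]])

```text
time: 5.72
tcp_pos: [452.8, -135.2, 60.9]
tool_rot: [3.142, -0.0, -0.13]
contact_force: [-0.4, -0.1, -0.6]
finger_gap: -0.3
finger_force: 0.0
```

```bash
python3 - <<'E'
from h import *
s=r.state(); print(s['tcp_pos'],s['finger_gap'],s['finger_force'],s['contact_force'])
p=snap("wrist"); b=snap("scene")
o=np.zeros((600,800,3),np.uint8)
o[:,:400]=cv2.resize(np.asarray(p['pixels'])[180:300,280:360],(400,600),interpolation=cv2.INTER_CUBIC)
o[:,400:]=cv2.resize(np.asarray(b['pixels'])[70:145,300:350],(400,600),interpolation=cv2.INTER_CUBIC)
cv2.imwrite('pics/m2.png',o[:,:,::-1])
t=s['tcp_pos']; print([proj(q,t+[0,0,d]) for q in (p,b) for d in (0,15)])
E
```

```text
[ 452.81800092 -135.15284471   60.90729013] -0.32081948758072887 0.0 [-0.4131166  -0.11629782 -0.61956993]
[array([324.90075253, 232.24038475]), array([325.10004257, 242.8122054 ]), array([324.13551755, 114.3373192 ]), array([324.19478906, 108.43750956])]
```

View pics/m2.png

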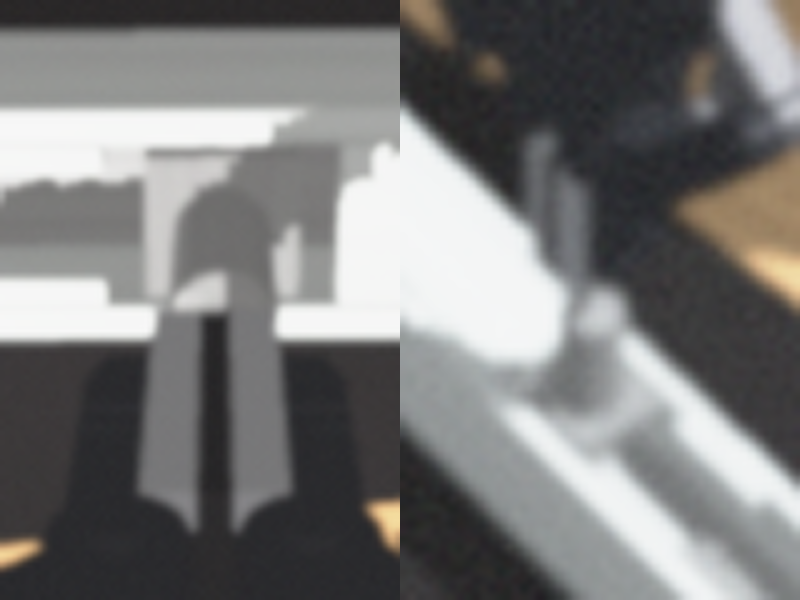

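The fingers are shut without touching the cap. In both views their tips sit about 15 mm above the commanded TCP point, just over the cap's top, and they are centred on it laterally. I'll lower them shut and watch the force to find the contact.

Request:
apply_moves(grip=[0,0,0], dp=[[0,0,0.2],[0,0,0.1],[0,0,0]], delta_rot=[[0,0,0],[0,0,0],[0,0,0]])

```text
time: 6.2
tcp_pos: [452.6, -135.1, 57.7]
tool_rot: [-3.141, 0.0, -0.13]
contact_force: [0.5, 0.8, 0.2]
finger_gap: -0.2
finger_force: 0.0
```

```bash
python3 - <<'E'
from h import *
s=r.state(); print(s['tcp_pos'],s['finger_gap'],s['contact_force'])
p=snap("wrist"); b=snap("scene"); a=snap("top")
for n,q in (('w',p),('s',b)): print(n,[(d['bbox'],round(d['p'],2)) for d in r.find_in("long_cap",q)[:2]])
# image motion per mm in scene at fingertip
t=s['tcp_pos']
for q in (p,b): print([ (proj(q,t+np.array(v)*10.)-proj(q,t)).round(1) for v in ((1,0,0),(0,1,0),(0,0,1))])
E
```

```text
[ 452.64440886 -135.07635819   57.70272041] -0.15432472466278527 [0.49378655 0.78449854 0.21989928]
w [([310.9, 209.3, 27.4, 32.1], 0.58), ([61.0, 179.1, 286.5, 103.7], 0.49)]
s [([318.7, 108.7, 14.1, 16.9], 0.46)]
[array([ -1.9, -13.6]), array([-14.7,   1.7]), array([0.1, 6.9])]
[array([-4.1,  3.3]), array([4.3, 3.2]), array([ 0. , -3.9])]
```

Still no contact at z=57.7. The open-finger scale in the wrist view (85 mm over 165 px) and the shut-tip position both put the finger ends about 30 mm above the reported TCP. I'll go on probing downward in small guarded steps.

Request:
apply_moves(grip=[0,0,0], dp=[[0,0,0.3],[0,0,0.3],[0,0,0]], delta_rot=[[0,0,0],[0,0,0],[0,0,0]])

```text
time: 6.82
tcp_pos: [452.4, -135.0, 51.4]
tool_rot: [-3.141, 0.001, -0.13]
contact_force: [0.5, 0.4, -0.0]
finger_gap: -0.1
finger_force: 0.0
```

Request:
apply_moves(grip=[0,0,0], dp=[[0,0,0.2],[0,0,0.2],[0,0,0]], delta_rot=[[0,0,0],[0,0,0],[0,0,0]])

```text
time: 7.2
tcp_pos: [452.6, -135.0, 47.6]
tool_rot: [-3.141, 0.001, -0.13]
contact_force: [-0.1, -0.4, 0.4]
finger_gap: 0.1
finger_force: 0.0
```

```bash
python3 - <<'E'
from h import *
s=r.state(); print(s['tcp_pos'],s['finger_gap'],s['contact_force'])
p=snap("wrist"); b=snap("scene")
o=np.zeros((600,800,3),np.uint8)
o[:,:400]=cv2.resize(np.asarray(p['pixels'])[180:300,280:360],(400,600),interpolation=cv2.INTER_CUBIC)
o[:,400:]=cv2.resize(np.asarray(b['pixels'])[70:145,300:350],(400,600),interpolation=cv2.INTER_CUBIC)
cv2.imwrite('pics/m3.png',o[:,:,::-1])
t=s['tcp_pos']; print([proj(q,t+[0,0,d]) for q in (p,b) for d in (0,30)])
E
```

```text
[ 452.58244704 -135.04156726   47.64654101] 0.09837325787892562 [-0.12075611 -0.39930825  0.37372477]
[array([324.90076892, 232.24028027]), array([325.32418614, 255.23159106]), array([324.22734011, 119.36366834]), array([324.34904263, 107.70024752])]
```

View pics/m3.png

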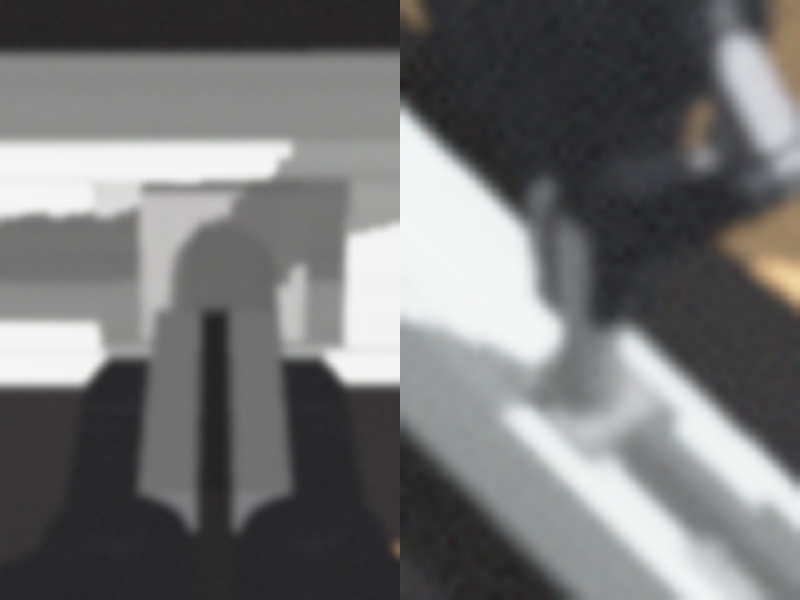

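The fingertips now hide the cap's top in both views: wrist crop about (215,310), scene crop about (580,345). They are still above it without contact, so I continue.

Request:
apply_moves(grip=[0,0,0], dp=[[0,0,0.2],[0,0,0.2],[0,0,0]], delta_rot=[[0,0,0],[0,0,0],[0,0,0]])

```text
time: 7.68
tcp_pos: [453.0, -135.2, 44.2]
tool_rot: [3.142, -0.0, -0.13]
contact_force: [-0.1, 0.4, 3.0]
finger_gap: 0.2
finger_force: 1.5
```

Contact: 3.0 N at TCP z=44.2, which matches the spring preload. The real finger ends are therefore about 31 mm above the reported TCP. Now I rise, open, go down and grip the upper 14 mm of the cap.

Request:
apply_moves(grip=[0,8.5,8.5,8.5,8.5,8.5,8.5,8.5,1.0,1.0,1.0,1.0,1.0,1.0,1.0,1.0], dp=[[0,0,-2.0],[0,0,0],[0,0,0],[0,0,0],[0,0,0],[0,0,1.3],[0,0,2.0],[0,0,0],[0,0,0],[0,0,0],[0,0,0],[0,0,0],[0,0,0],[0,0,0],[0,0,0],[0,0,0]], delta_rot=[[0,0,0],[0,0,0],[0,0,0],[0,0,0],[0,0,0],[0,0,0],[0,0,0],[0,0,0],[0,0,0],[0,0,0],[0,0,0],[0,0,0],[0,0,0],[0,0,0],[0,0,0],[0,0,0]])

```text
time: 9.68
tcp_pos: [453.2, -135.4, 31.1]
tool_rot: [3.141, -0.001, -0.13]
contact_force: [-0.3, -0.3, 2.5]
finger_gap: 11.2
finger_force: 55.2
```

Gripped at 55 N. Next I press 8 mm.

Request:
apply_moves(grip=[0.8,0.8,0.8,0.8], dp=[[0,0,0.3],[0,0,0.3],[0,0,0.2],[0,0,0]], delta_rot=[[0,0,0],[0,0,0],[0,0,0],[0,0,0]])

```text
time: 10.18
tcp_pos: [453.2, -135.4, 23.1]
tool_rot: [3.141, -0.001, -0.13]
contact_force: [-0.3, 0.0, 5.4]
finger_gap: 11.5
finger_force: 59.0
```

5.4 N means about 6 mm pressed. I'll press 2 mm more and slide 60 mm toward tool -y.

Request:
apply_moves(grip=[0.8,0.8,0.8,0.8,0.8,0.8], dp=[[0,0,0.2],[0,0,0],[0,-0.5,0],[0,-0.8,0],[0,-0.7,0],[0,0,0]], delta_rot=[[0,0,0],[0,0,0],[0,0,0],[0,0,0],[0,0,0],[0,0,0]])

```text
time: 10.92
tcp_pos: [455.8, -115.0, 21.4]
tool_rot: [-3.141, -0.0, -0.13]
contact_force: [-0.7, 0.5, 7.2]
finger_gap: 11.1
finger_force: 59.2
```

Moving freely: 20 mm done, 7.2 N down (about 9–10 mm pressed) and no drag. I'll do the remaining 40 mm.

Request:
apply_moves(grip=[0.8,0.8,0.8,0.8,0.8,0.8], dp=[[0,-0.8,0],[0,-0.8,0],[0,-0.8,0],[0,-0.8,0],[0,-0.8,0],[0,0,0]], delta_rot=[[0,0,0],[0,0,0],[0,0,0],[0,0,0],[0,0,0],[0,0,0]])

```text
time: 11.68
tcp_pos: [460.9, -75.1, 21.3]
tool_rot: [-3.141, -0.0, -0.13]
contact_force: [-0.5, 1.2, 7.8]
finger_gap: 11.1
finger_force: 59.3
```

```bash
python3 - <<'E'
from h import *
s=r.state(); print(s['tcp_pos'],s['contact_force'])
a=snap("top"); b=snap("scene")
o=np.zeros((400,800,3),np.uint8)
o[:,:400]=cv2.resize(np.asarray(b['pixels'])[60:220,270:430],(400,400))
o[:,400:]=cv2.resize(np.asarray(a['pixels'])[200:360,240:400],(400,400))
cv2.imwrite('pics/m4.png',o[:,:,::-1])
for n,q in (('t',a),('s',b)): print(n,[(d['bbox'],round(d['p'],2)) for d in r.find_in("long",q)[:2]])
E
```

```text
[460.89104686 -75.13387038  21.28596005] [-0.47888123  1.23549956  7.78838512]
t [([235.8, 249.0, 214.8, 62.3], 0.59)]
s [([274.7, 60.8, 152.1, 163.8], 0.61)]
```

View pics/m4.png

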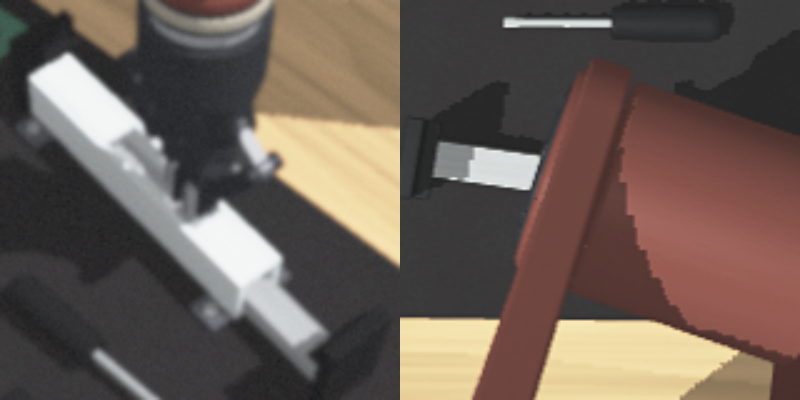

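The jaw and inner tube have extended about 60 mm (the steel tube is visible at scene crop (285,325)). I'll let the button up gently while gripping, then open.

Request:
apply_moves(grip=[0.8,0.8,0.8,0.8], dp=[[0,0,-0.3],[0,0,-0.3],[0,0,-0.3],[0,0,0]], delta_rot=[[0,0,0],[0,0,0],[0,0,0],[0,0,0]])

```text
time: 12.38
tcp_pos: [460.8, -75.5, 29.9]
tool_rot: [-3.141, -0.001, -0.13]
contact_force: [0.7, 1.2, 3.6]
finger_gap: 11.0
finger_force: 58.9
```

It rises freely past the 4 mm "between holes" level, so it's in the hole. Open and retreat upward.

Request:
apply_moves(grip=[8.5,8.5,8.5,8.5,8.5,8.5,8.5,8.5,8.5,8.5,8.5,8.5], dp=[[0,0,0],[0,0,0],[0,0,0],[0,0,0],[0,0,0],[0,0,0],[0,0,-2],[0,0,-4],[0,0,-4],[0,0,-4],[0,0,-3],[0,0,0]], delta_rot=[[0,0,0],[0,0,0],[0,0,0],[0,0,0],[0,0,0],[0,0,0],[0,0,0],[0,0,0],[0,0,0],[0,0,0],[0,0,0],[0,0,0]])

```text
time: 13.88
tcp_pos: [462.9, -76.4, 203.1]
tool_rot: [3.14, -0.007, -0.13]
contact_force: [-0.4, -0.1, 1.0]
finger_gap: 84.8
finger_force: 0.0
```

```bash
python3 - <<'E'
from h import *
s=r.state(); print(s['tcp_pos'],s['contact_force'])
p=snap("wrist"); b=snap("scene")
o=np.zeros((600,800,3),np.uint8)
o[:300]=cv2.resize(np.asarray(p['pixels'])[140:260,180:500],(800,300))
o[300:,:400]=cv2.resize(np.asarray(b['pixels'])[90:165,290:390],(400,300),interpolation=cv2.INTER_CUBIC)
cv2.imwrite('pics/m5.png',o[:,:,::-1])
for n,q in (('w',p),('s',b)):
  print(n,[(d['bbox'],round(d['p'],2)) for d in r.find_in("long_cap",q)[:2]],[proj(q,(460,-75.5,z)).round(1) for z in (48,72,76)],[(proj(q,(460,-75.5,48))).round(1)])
E
```

```text
[462.87284785 -76.36724477 203.06882464] [-0.4021305  -0.14253995  0.95376209]
w [([313.8, 168.7, 15.9, 18.4], 0.74)] [array([323.2, 178.1]), array([323.3, 183.6]), array([323.3, 184.6])] [array([323.2, 178.1])]
s [([336.1, 127.1, 19.5, 22.6], 0.73)] [array([346.9, 141.2]), array([347.6, 132.2]), array([347.7, 130.7])] [array([346.9, 141.2])]
```

View pics/m5.png

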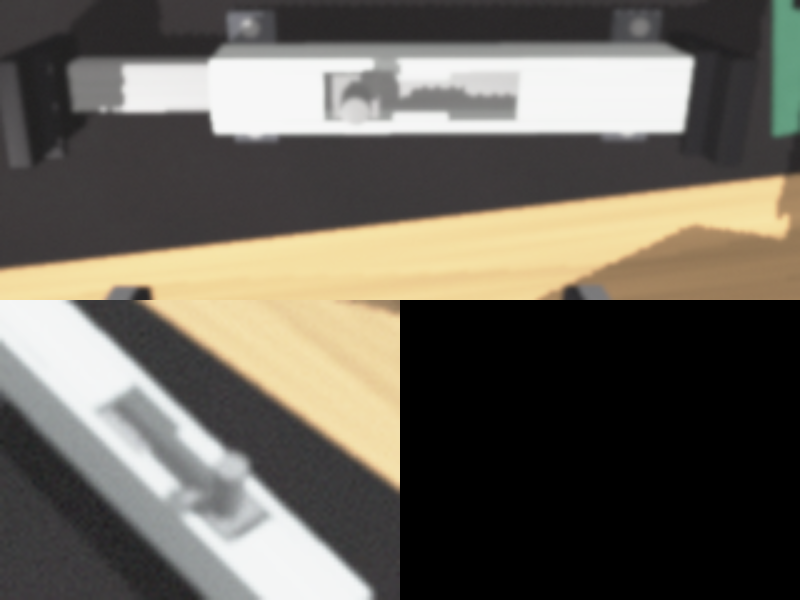

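The button stands in the second hole. Its cap top is at scene (348,130), against (347.7,130.7) predicted for fully up. The jaw is extended and the gripper is clear.

```bash
python3 -c "
from station import r
print(r.finish_job())"
```

```text
the job is handed in; nothing more can be done
None
```

The longer holder is open at its wide setting with its button popped up in the second hole; I never touched the shorter holder, and the job was handed in at about 14 s, result not reported back.

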